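Step the bench tester and hold its calibration plug home

ROBOT

A 7-joint arm with a two-finger parallel gripper is mounted at the origin on the work surface. World frame = base frame: x ahead of the robot, y to its left, z up, the work surface at z = 0. Lengths are in m, angles in degrees, forces in N, time in s.
With the tool pointing down it reaches from about 0.425 to 0.875 m from the base axis. Payload 8.4 kg.
Tool frame: the origin (TCP) lies on the centre line of the jaws, within the pads' length; the fingertips stand 8 mm ahead of it and the grasp point (between the pads) lies 11 mm behind it; z points along the fingers, y is the line along which they close (so a half turn about z gives the same grasp; the last joint's range is limited). The gripper opens to 85 mm and grips with 20 to 120 N. Pads are 22 mm wide; open, the fingers measure 114 mm over their backs; the gripper's body (76 mm by 85 mm) begins 54 mm behind the grasp point. The pads swing forward as they close: fully open they stand 13 mm farther back than shut.
Start: joints at [68.113, 19.091, 2.286, 83.961, -0.768, 76.965, -3.352], TCP at [0.181, -0.624, 0.239] pointing down, gripper open.
Joint ranges: [-147.57, 147.57], [-21.85, 119.76], [-74.77, 79.35], [14.55, 137.4], [-85.83, 265.84], [4.83, 119.75], [-152.11, 152.11]. Speed limits (degrees/s): [127.2, 127.2, 159.86, 159.86, 180, 180, 180].

INTERFACE

Orientations are given as [roll, pitch, yaw] about the fixed x, y, z axes, in that order (R = Rz(yaw) Ry(pitch) Rx(roll)).
In Python, from bench import ctrl gives the robot as it stands.
- The arm moves only by the tool move_arm, never from a script. Its argument "series" is a list of rows, each a list of 3 entries, a list of its own where there are three numbers: the finger opening in mm, from 0 to 85.4, then the shift along the tool's x, y, z in mm, then the turn about the tool's z in rad. A call has 1 to 10 rows; each row shifts and turns the commanded pose from where the row before left it, along the tool's axes as they then stand; what a row does not reach is not made up. A row lasts 1/10 s, in which the tool goes at most 50 mm and 8.59 degrees, less where a joint would pass 70% of its speed; a pose out of reach is approached as far as the arm can. A call is refused whole if a number of a shift passes 50 or a number of a turn 0.15, either way. A call with a gripper value outside its range is refused whole. The fingers move at their own pace and stop on an object; "force" is the grip in N (left out, the last holds). Time passes only in rows, so rows that do not move let the fingers close. It gives the time, the measured TCP pose, the force, the opening and the grip force at its end, in the units of the state.
- ctrl.observe(): the state, without advancing time (a new reading comes with each control period).
- ctrl.snapshot(name): name is "scene" or "top"; returns the picture (480x640x3 uint8, red, green, blue); there is no depth.
- ctrl.camera_info(name): a dict with "fx", "fy", "cx", "cy" (pixels), "R" (3x3) and "t" (3): a world point X has camera coordinates R X + t. Camera axes: x right, y down, z forward; pixel columns grow to the right and rows downward; lengths in m; the calibration is good to about 2 mm. A picture is of the moment at which its call begins. camera_info takes no time and is no camera call.
- ctrl.sign_off(): hands the job in; it is judged then, once.
The state is a dict: "time": time; "joint_pos": joint angles; "dq": joint speeds; "effort": joint torques, N m; "tool_pos": TCP position; "orientation": TCP orientation; "ft_force": force on the tool from outside, world axes, zero at the start; "ft_torque": the same for the moment, N m; "grip_width": finger opening in m; "gripper_force": force on a finger pad.
Only numpy, scipy, OpenCV 4.12 (cv2) and the standard library are available. Lean on these libraries where they do the work, as an engineer would, in place of code of your own. Each camera call takes 0.05 s, during which the arm holds its last target. There are 200 camera calls.

TASK

On the pale blue bench tester, first swing the red-posted step lever all the way to its stop and let it spring back. Then take the black knurled calibration plug with the orange top from the mat, set it over the tester's upright socket, turn it until its hidden keyways drop over the locating pins, and push it fully home, down flush on its seat against the sprung contact. Finish while still holding the plug pushed home (it pops up if let go), and leave the tin, the spool and the flux bottle where they stand.

Things in the scene. Friction and masses are not known exactly. Their poses are not given: they have to be found in the camera images.
- tester: Pale blue metal housing, fixed to the bench, 180 (x) by 270 (y) by 70 mm high, black front face towards its -x; origin at the centre of its underside, z up. Its top is clear but for the socket (towards +y) and the step lever (towards -y), 145 mm apart.
- socket_seat (a point): Centre of the seat, the flat top of the socket's aluminium flange (58 mm across, 76 mm above the tester's underside); axes those of the tester, z up. From it rises a steel spigot 32 mm in diameter. Two brass locating pins stick out of the spigot on two sides, half a turn apart, 4.5 mm past its side, 5 mm thick, their tops 10 mm above the seat.
- spigot_top (a point): Centre of the spigot's flat top, 27 mm above the seat; the upper 8 mm of the spigot taper to 19 mm across. On it stands a brass sprung contact, 12 mm across and 8 mm high: it presses the plug up from 5 mm above home, with about 3 N, rising to about 7 N at home.
- lever_pivot (a point): Axis of the step lever, on the tester's top face (70 mm above its underside); axes those of the tester.
- lever_post (a point): Top centre of the lever's red upright post, 14 mm in diameter, 60 mm from the pivot axis. The post's top is 50 mm above the tester's top face, the flat steel arm below it (14 mm wide) lies 6 to 12 mm above that face. At rest the post is on the pivot's -x side (tester axes).
- step_lever (a joint): Angle of the step lever: 0 at rest, 1.0 rad at its stop, counter-clockwise seen from above (the post travels from the tester's -x towards its -y side, away from the socket). A spring returns it to 0; it takes 1 to 4 N at the post.
- plug: Calibration plug, loose, upright on the mat, 0.11 to 0.23 kg. Black knurled collar 54 mm in diameter, 30 to 48 mm above its underside; orange disc 40 mm across on top, up to 50 mm. Below the collar an aluminium skirt 49 mm across with a 35 mm bore, 30 mm deep, open at the bottom. Origin: centre of its underside, z up.
- plug_mouth (a point): Centre of the bore's mouth, at the plug's underside. Four keyways (9 mm wide, 13 mm high, 90 degrees apart) inside the skirt's foot are hidden and unmarked; any quarter turn fits. With none over the pins the plug stops 10 mm above the seat; over them (within about 0.1 rad) it goes down until its underside lies on the seat.
- tin: Bystander: round metal tin, 52 mm in diameter, 45 mm high, loose; origin at its underside. Leave it alone.
- spool: Bystander: white empty plastic spool, 56 mm in diameter, 38 mm high, loose; origin at its underside. Leave it alone.
- flux: Bystander: slim white flux bottle, 34 mm in diameter, 100 mm high, loose, near the mat's far edge; origin at its underside. Leave it alone.
Mind the look-alikes: they are no part of the job. What is shaped like the plug but purple or yellow is not meant.

How it is judged:
By the outcome, as a careful person would: the job done as asked, in the order asked, and still so for the second after the job is handed in, while the arm keeps its last pose, push and grip.
It also fails if it takes over 64 s, if anything falls off the work surface, if the arm or the gripper's body presses on something with over 40 N, if the wrist force passes 120 N, or if a joint passes its speed limit or range.

## Working session

There is one attempt and no reset: what is moved stays moved. The work goes in short steps, Python scripts to look and compute and a tool call to move; the robot and the scene stay as the last step left them, time stands still between calls to the robot, and variables do not carry over. Pictures are saved under pics/ and viewed, at most 10 in all, crops included, and the job is handed in when it is done.

Besides the shell and the picture viewer there is one more tool, called after "Call:" by a JSON object that holds its "op" and its "data", one argument or row to a line. move_arm: Moves the arm, as the interface text tells. Its arguments: {"type":"object","properties":{"series":{"type":"array","items":{"type":"array"}},"force":{"type":"number"}},"required":["series"]}

```bash
mkdir -p pics; ls; python3 - <<'E'
from bench import ctrl
import cv2,numpy as np
s=ctrl.observe(); print(s)
for n in("scene","top"):
    im=ctrl.snapshot(n); cv2.imwrite(f"pics/{n}0.png",im[:,:,::-1]); c=ctrl.camera_info(n)
    print(n,c)
E
```

```text
pics
{'time': 0.0, 'joint_pos': array([68.11442773, 19.12992597,  2.28311169, 84.01157037, -0.76881113,
       76.96518374, -3.35032016]), 'dq': array([-0.01313195, -0.02882093, -0.0159438 ,  0.10125264, -0.07706857,
        0.01464018, -0.00196644]), 'effort': array([ 2.62149097e-04, -6.58553410e+01,  1.36543237e+00, -4.05574107e+01,
        1.69644045e-02,  1.24568649e-02,  1.89032431e-05]), 'tool_pos': array([ 0.18123426, -0.62375844,  0.23843719]), 'orientation': array([-1.79908657e+02,  4.64865761e-03,  1.62034951e+01]), 'ft_force': array([ 0.21330215,  0.27117671, -0.02633301]), 'ft_torque': array([-0.02803792,  0.00614112,  0.08214259]), 'gripper_force': 0.0, 'grip_width': 0.08539773058308718}
scene {'fx': 520.0143283351514, 'fy': 520.0143283351514, 'cx': 316.2383870591134, 'cy': 243.68664599650734, 'R': array([[-0.48096653,  0.87657301,  0.01705762],
       [ 0.64188218,  0.36531348, -0.67419087],
       [-0.5972089 , -0.31331426, -0.73836015]]), 't': array([ 0.31889218, -0.2321386 ,  1.23798055])}
top {'fx': 465.44269236226813, 'fy': 465.44269236226813, 'cx': 315.8668990314624, 'cy': 235.8400677341527, 'R': array([[ 0.02791763, -0.9992036 , -0.02850904],
       [-0.98309464, -0.02228226, -0.18173724],
       [ 0.18095726,  0.03310076, -0.98293378]]), 't': array([-0.07556285,  0.55073458,  0.9557875 ])}
```

View pics/scene0.png

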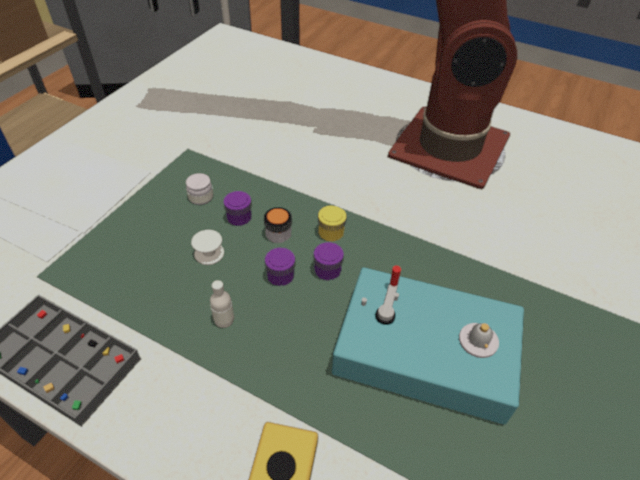

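View pics/top0.png

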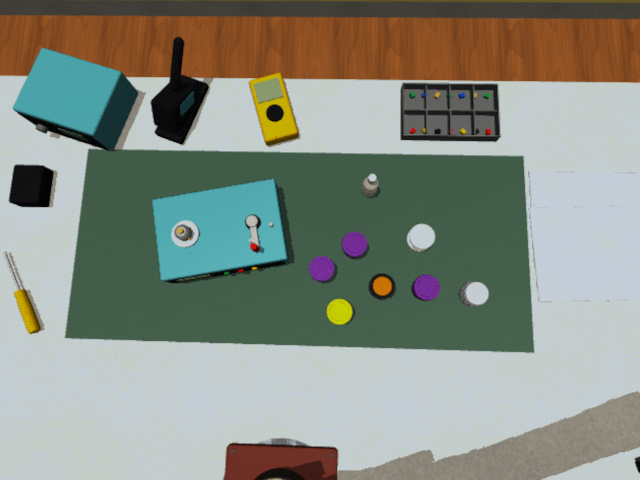

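The scene picture shows the tester at (430,345), with the red post at (396,275) and the socket at (481,338). The top view has the socket at (184,233), the lever pivot at (252,221) and the post at (255,246).

Plug-shaped candidates in the top view are purple at (354,245), (321,269) and (427,288), yellow at (340,312), and black with an orange top at (382,286). Only the last one has the black collar and orange disc described. I'll confirm it in a crop while measuring.

```bash
cat > h.py <<'E'
import cv2,numpy as np
from bench import ctrl
def ray(n,uv):
    c=ctrl.camera_info(n); R=np.array(c['R']); t=np.array(c['t'])
    d=R.T@np.array([(uv[0]-c['cx'])/c['fx'],(uv[1]-c['cy'])/c['fy'],1]); return -R.T@t,d/np.linalg.norm(d)
def plane(n,uv,z):
    o,d=ray(n,uv); return o+d*(z-o[2])/d[2]
def two(a,b):
    (o,d),(p,e)=ray("scene",a),ray("top",b)
    s=np.linalg.lstsq(np.c_[d,-e],p-o,rcond=None)[0]; A=o+d*s[0];B=p+e*s[1]
    return (A+B)/2,np.linalg.norm(A-B)
def blobs(im,lo,hi,roi=(0,0,640,480),amin=15):
    hsv=cv2.cvtColor(im,cv2.COLOR_RGB2HSV); m=cv2.inRange(hsv,lo,hi); k=np.zeros_like(m)
    x0,y0,x1,y1=roi; k[y0:y1,x0:x1]=m[y0:y1,x0:x1]
    n,l,s,c=cv2.connectedComponentsWithStats(k)
    return [(c[i].round(1),s[i]) for i in range(1,n) if s[i][4]>=amin],k
E
python3 - <<'E'
from h import *
im={n:cv2.imread(f"pics/{n}0.png")[:,:,::-1].copy() for n in("scene","top")}
rois={"orange":((5,150,120),(16,255,255),{"scene":(255,200,300,240),"top":(365,270,400,302)}),
"red":((0,150,80),(4,255,255),{"scene":(380,255,410,295),"top":(240,230,270,256)}),
"blue":((80,70,60),(100,255,255),{"scene":(320,260,540,430),"top":(145,170,295,290)}),
"seat":((0,0,150),(179,60,255),{"scene":(455,315,505,360),"top":(168,215,205,252)})}
for k,(lo,hi,r) in rois.items():
    for n in r:
        b,m=blobs(im[n],lo,hi,r[n]); print(k,n,[(c.tolist(),s.tolist()) for c,s in b])
        if k=="blue" and n=="top":
            cs=max(cv2.findContours(m,0,1)[0],key=cv2.contourArea); print(cv2.approxPolyDP(cs,6,True).reshape(-1,2).tolist())
a=cv2.resize(im["top"][265:310,300:445],None,fx=5,fy=5,interpolation=2); a=cv2.resize(a,(725,225))
b=cv2.resize(im["top"][180:290,148:293],(725,550)); b=cv2.resize(b,(480,364))
c=cv2.resize(im["scene"][250:370,360:520],(320,240))
C=np.zeros((600,800,3),np.uint8); C[:225,:725]=a; C[230:594,:480]=b; C[230:470,480:800]=c
cv2.imwrite("pics/crop.png",C[:,:,::-1])
E
```

```text
orange scene [([277.2, 215.8], [267, 209, 21, 15, 259])]
orange top [([382.9, 278.2], [375, 277, 16, 6, 17])]
red scene [([395.3, 274.3], [391, 266, 10, 19, 118])]
red top [([253.4, 246.1], [251, 243, 7, 7, 36])]
blue scene [([431.1, 346.7], [332, 268, 192, 156, 18906])]
blue top [([219.0, 229.0], [152, 178, 136, 104, 9562])]
[[274, 179], [153, 199], [160, 279], [286, 259]]
seat scene [([478.3, 341.8], [459, 322, 41, 35, 589]), ([484.0, 330.4], [477, 322, 14, 15, 92])]
seat top [([185.1, 233.9], [171, 220, 28, 28, 338]), ([180.7, 231.3], [176, 227, 9, 9, 30])]
```

View pics/crop.png

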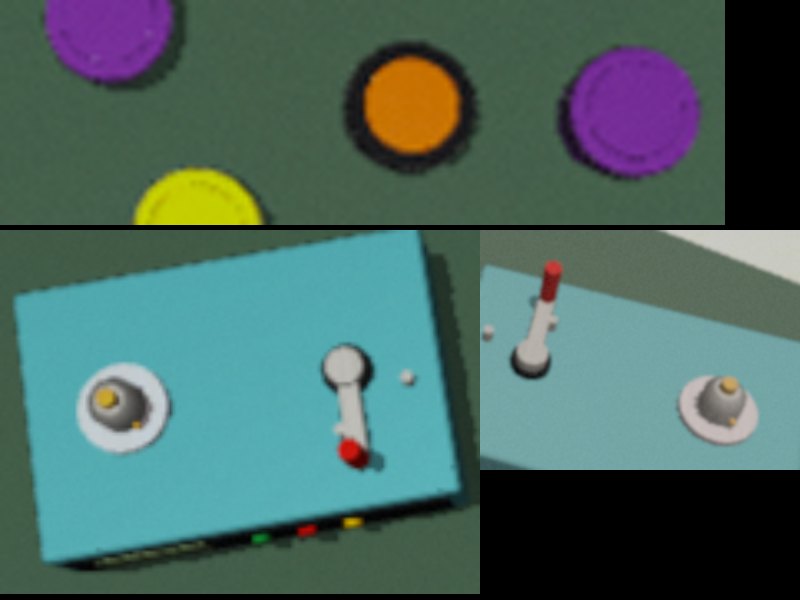

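The crop confirms the black-collared, orange-topped plug at top (382,286). The lever post and the socket are clear, and one brass pin shows at about top (189,239) and scene (485.5,346).

```bash
python3 - <<'E'
from h import *
np.set_printoptions(precision=4,suppress=True)
im={n:cv2.imread(f"pics/{n}0.png")[:,:,::-1].copy() for n in("scene","top")}
P={}
for n,r in {"scene":(255,200,300,240),"top":(365,270,400,302)}.items():
    b,m=blobs(im[n],(5,150,100),(24,255,255),r); b=max(b,key=lambda q:q[1][4]); P[n]=b[0]; print("orange",n,b[0],b[1],plane(n,b[0],.05))
print("plug",two(P["scene"],P["top"]))
# tester top from corners
q=[[274,179],[153,199],[160,279],[286,259]]
W=np.array([plane("top",p,.07)[:2] for p in q]); print(W)
print("sides",[np.linalg.norm(W[i]-W[(i+1)%4]) for i in range(4)],"centre",W.mean(0))
y=(W[1]-W[0])+(W[2]-W[3]); yaw=np.degrees(np.arctan2(-y[0],y[1])); x=(W[0]-W[3])+(W[1]-W[2]); print("yaw",yaw,np.degrees(np.arctan2(x[1],x[0])))
# seat contour (flange) : convex hull ellipse
for n,r in {"scene":(455,315,505,360),"top":(166,215,205,254)}.items():
    hsv=cv2.cvtColor(im[n],cv2.COLOR_RGB2HSV); m=cv2.inRange(hsv,(84,75,50),(98,255,255)); k=np.zeros_like(m); x0,y0,x1,y1=r; k[y0:y1,x0:x1]=255-m[y0:y1,x0:x1]
    c=max(cv2.findContours(k,0,1)[0],key=cv2.contourArea); e=cv2.fitEllipse(cv2.convexHull(c)); print("seat",n,e,plane(n,e[0],.076))
# spring contact brass
    b,_=blobs(im[n],(12,110,80),(28,255,255),r,2); print("brass",[(c.tolist(),s.tolist()) for c,s in b])
    for c,s in b: print(plane(n,c,.111),plane(n,c,.084))
# post: red top ; pivot
for n,r in {"scene":(380,255,410,295),"top":(240,230,270,256)}.items():
    b,m=blobs(im[n],(0,120,60),(8,255,255),r); ys,xs=np.nonzero(m); print("red",n,b[0][0],b[0][1])
    print(m[b[0][1][1]:b[0][1][1]+b[0][1][3],b[0][1][0]:b[0][1][0]+b[0][1][2]]//255)
print("post top",plane("top",(252.7,246),.12),plane("scene",(396.5,269),.12)); print("pivot?",plane("top",(252.3,221),.085))
E
```

```text
orange scene [277.3 215.8] [267 208  22  16 278] [ 0.4472 -0.2046  0.05  ]
orange top [381.9 285.7] [373 276  19  20 295] [ 0.4487 -0.2038  0.05  ]
plug (array([ 0.4486, -0.2037,  0.0516]), np.float64(9.68469079119227e-05))
[[ 0.672   0.032 ]
 [ 0.6219  0.2932]
 [ 0.4492  0.2623]
 [ 0.4978 -0.001 ]]
sides [np.float64(0.26589555260386344), np.float64(0.17543446583034922), np.float64(0.26777377189803464), np.float64(0.17722317895912137)] centre [0.5602 0.1467]
yaw 10.663202399250649 10.429855761250806
seat scene ((478.4781799316406, 339.3305358886719), (37.27273178100586, 43.561161041259766), 127.99751281738281) [0.5453 0.2147 0.076 ]
brass [([484.0, 327.6], [481, 325, 7, 7, 39]), ([485.5, 345.5], [485, 345, 2, 2, 4])]
[0.5475 0.2148 0.111 ] [0.5267 0.2157 0.084 ]
[0.5761 0.2254 0.111 ] [0.5565 0.2268 0.084 ]
seat top ((184.70370483398438, 233.442138671875), (26.780235290527344, 28.25162124633789), 60.455589294433594) [0.5464 0.2159 0.076 ]
brass [([179.6, 230.5], [177, 228, 6, 6, 28]), ([189.0, 238.5], [188, 238, 3, 2, 6])]
[0.5459 0.2156 0.111 ] [0.551  0.2246 0.084 ]
[0.5298 0.1949 
[... 179 characters left out ...]
1 1 1 1 1 1]
 [0 1 1 1 1 1 1 1 1 1]
 [0 1 0 1 1 1 1 1 1 1]
 [0 1 1 1 1 1 1 1 1 0]
 [0 1 1 1 1 1 1 1 1 0]
 [0 1 1 1 1 1 1 1 1 0]
 [0 1 1 1 1 1 1 1 1 0]
 [0 1 0 1 1 1 1 1 0 0]
 [0 1 1 1 1 1 1 0 0 0]
 [0 0 0 1 0 1 1 0 0 0]
 [1 1 1 1 1 1 1 0 0 0]
 [1 1 1 1 1 1 1 0 0 0]
 [1 1 0 1 1 1 1 0 0 0]
 [1 0 1 1 1 1 0 0 0 0]
 [1 1 0 1 1 1 0 0 0 0]
 [1 1 1 0 1 1 0 0 0 0]
 [0 0 1 1 0 0 0 0 0 0]]
red top [254.2 246.9] [250 243   9   9  51]
[[0 0 1 1 1 0 0 0 0]
 [0 1 1 1 1 1 0 0 0]
 [0 1 1 1 1 1 1 0 0]
 [1 1 1 1 1 1 1 1 0]
 [0 1 1 1 1 1 1 1 1]
 [0 1 1 1 1 1 1 1 1]
 [0 0 1 1 1 0 1 1 1]
 [0 0 0 0 1 1 1 1 0]
 [0 0 0 0 0 1 1 1 0]]
post top [0.5159 0.0621 0.12  ] [0.5152 0.0614 0.12  ]
pivot? [0.5746 0.0718 0.085 ]
```

Measurements agree with the given sizes:
- **Plug:** about (0.4486, -0.2037). The two rays miss by 0.1 mm and give a height of 51.6 mm.
- **Seat:** about (0.546, 0.2155).
- **Pivot and post:** the pivot is at (0.5746, 0.072), which puts it 146 mm from the seat. The post at (0.5155, 0.0618) is 60 mm from the pivot.
- **Pins:** both views put the pin axis at about 47°.

I'll go to the lever first.

Call:
{"op": "move_arm", "data": {
  "series": [
    [45,[39,-27,0],0],
    [45,[39,-27,0],0],
    [45,[39,-27,0],0],
    [45,[39,-27,0],0],
    [45,[39,-27,0],0],
    [45,[39,-27,0],0],
    [45,[39,-27,0],0],
    [45,[39,-27,0],0],
    [45,[22,-39,0],0],
    [45,[22,-39,0],0]
  ],
  "force": 40
}}

```text
time: 1.1
tool_pos: [0.4416, -0.2405, 0.2389]
orientation: [-180.0, 0.0, 16.2]
ft_force: [1.1, -0.0, 0.0]
grip_width: 0.0449
gripper_force: 0.0
```

Call:
{"op": "move_arm", "data": {
  "series": [
    [45,[22,-39,0],0],
    [45,[22,-39,0],0],
    [45,[22,-39,0],0],
    [45,[22,-39,0],0],
    [45,[22,-39,0],0],
    [45,[22,-39,0],0],
    [45,[22,-37,0],0],
    [45,[0,0,20],-0.136],
    [45,[0,0,20],-0.136],
    [45,[0,0,20],-0.136]
  ]
}}

```text
time: 2.1
tool_pos: [0.5132, 0.0611, 0.1783]
orientation: [-180.0, 0.0, 39.9]
ft_force: [-0.4, -0.3, -1.1]
grip_width: 0.0448
gripper_force: 0.0
```

Call:
{"op": "move_arm", "data": {
  "series": [
    [45,[0,0,30],0],
    [45,[0,0,30],0],
    [45,[0,0,18],0],
    [45,[0,0,0],0],
    [45,[0,15,0],0],
    [45,[0,15,0],0],
    [45,[0,15,0],0],
    [45,[0,15,0],0],
    [45,[0,6,0],0],
    [45,[0,0,0],0]
  ]
}}

```text
time: 3.1
tool_pos: [0.557, 0.0095, 0.1019]
orientation: [180.0, -0.1, 39.5]
ft_force: [-2.1, 3.2, 3.3]
grip_width: 0.0455
gripper_force: 2.0
```

```bash
python3 - <<'E'
from h import *
s=ctrl.observe(); print(s['ft_force'],s['tool_pos'])
a=ctrl.snapshot("top")[170:300,140:300]; b=ctrl.snapshot("scene")[220:420,300:540]
C=np.hstack([cv2.resize(a,(400,325)),cv2.resize(b,(390,325))]); cv2.imwrite("pics/lev1.png",C[:,:,::-1])
E
```

```text
[-2.12173789  3.15847684  3.26490332] [0.55697024 0.00948383 0.10191125]
```

View pics/lev1.png

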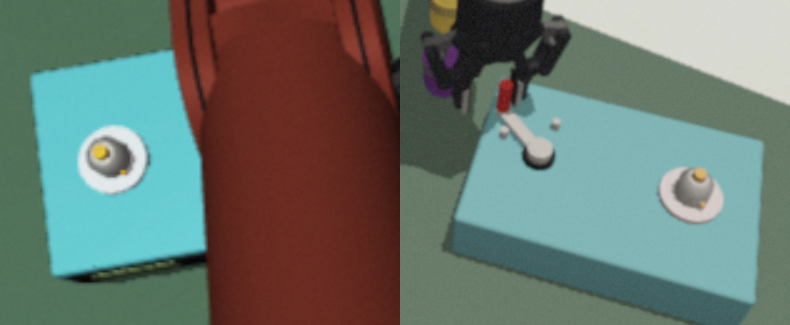

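The right crop shows the post held by the near finger at crop (505,95), with the arm almost at its stop peg (504,131). At 3.8 N that's still only the spring, so I'll press on in small steps.

Call:
{"op": "move_arm", "data": {
  "series": [
    [45,[0,2,0],0],
    [45,[0,1,0],0],
    [45,[0,1,0],0],
    [45,[0,0,0],0]
  ]
}}

```text
time: 3.6
tool_pos: [0.5586, 0.0083, 0.1017]
orientation: [-180.0, -0.1, 39.7]
ft_force: [-1.1, 6.4, 1.4]
grip_width: 0.045
gripper_force: 2.7
```

Call:
{"op": "move_arm", "data": {
  "series": [
    [45,[0,2,0],0],
    [45,[0,1,0],0],
    [45,[0,0,0],0]
  ]
}}

```text
time: 3.9
tool_pos: [0.5604, 0.0062, 0.1016]
orientation: [-180.0, -0.1, 39.7]
ft_force: [0.7, 7.4, 1.1]
grip_width: 0.0449
gripper_force: 3.0
```

Call:
{"op": "move_arm", "data": {
  "series": [
    [45,[0,2,0],0],
    [45,[0,0,0],0]
  ]
}}

```text
time: 4.1
tool_pos: [0.5616, 0.005, 0.1016]
orientation: [-179.9, -0.1, 39.7]
ft_force: [-0.3, 9.3, 1.1]
grip_width: 0.0451
gripper_force: 3.3
```

Call:
{"op": "move_arm", "data": {
  "series": [
    [45,[0,2,0],0],
    [45,[0,0,0],0]
  ]
}}

```text
time: 4.3
tool_pos: [0.562, 0.0048, 0.1014]
orientation: [-179.8, -0.1, 39.7]
ft_force: [-3.2, 12.2, 3.7]
grip_width: 0.0447
gripper_force: 5.8
```

Call:
{"op": "move_arm", "data": {
  "series": [
    [45,[0,2,0],0],
    [45,[0,0,0],0]
  ]
}}

```text
time: 4.5
tool_pos: [0.5624, 0.0045, 0.1013]
orientation: [-179.7, -0.1, 39.8]
ft_force: [-8.0, 15.5, 6.3]
grip_width: 0.0451
gripper_force: 8.5
```

```bash
python3 - <<'E'
from h import *
s=ctrl.observe(); print(s['ft_force'],s['tool_pos'])
b=ctrl.snapshot("scene"); cv2.imwrite("pics/lev2.png",cv2.resize(b[240:340,310:440],(780,600),interpolation=2)[:,:,::-1])
E
```

```text
[-8.03983178 15.5141842   6.28787159] [0.56236471 0.0045266  0.10132698]
```

View pics/lev2.png

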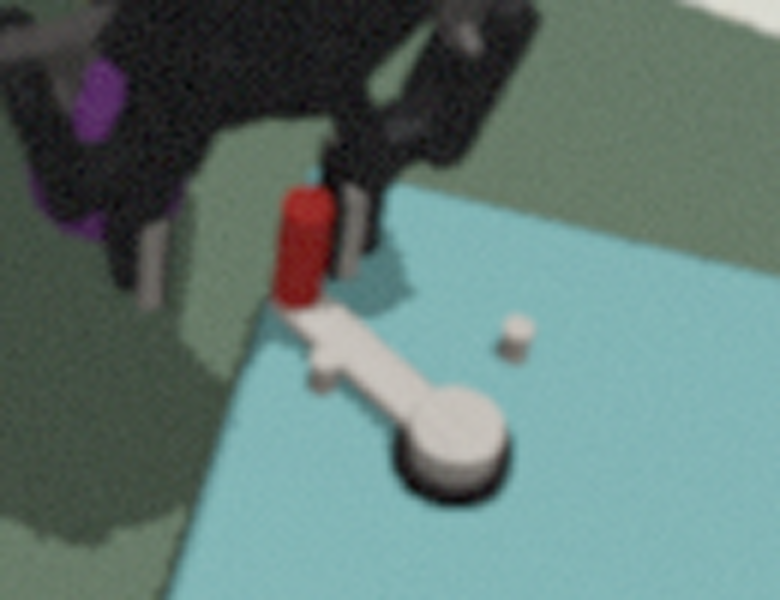

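The arm lies against the stop peg at crop (322,365). The estimated swing is about 1.02 rad, and force now rises with no further travel. I'll back off and let it return.

Call:
{"op": "move_arm", "data": {
  "series": [
    [45,[0,-40,0],0],
    [45,[0,-39,0],0],
    [45,[0,0,0],0],
    [45,[0,0,0],0],
    [45,[0,0,-30],0],
    [45,[0,0,-40],0],
    [85,[0,0,-30],0],
    [85,[0,0,0],0]
  ]
}}

```text
time: 5.35
tool_pos: [0.5165, 0.0596, 0.2058]
orientation: [179.7, -0.3, 39.5]
ft_force: [0.2, 0.1, 0.8]
grip_width: 0.0725
gripper_force: 0.0
```

```bash
python3 - <<'E'
from h import *
np.set_printoptions(precision=4,suppress=True)
s=ctrl.observe(); print(s['joint_pos'],s['tool_pos'],s['orientation'],s['ft_force'])
im=ctrl.snapshot("scene")
print([(c.tolist(),q.tolist()) for c,q in blobs(im,(0,120,60),(8,255,255),(330,240,420,310))[0]])
print([(c.tolist(),plane("scene",c,.05)) for c,q in blobs(im,(5,150,100),(24,255,255),(255,200,300,240))[0]])
p=s['tool_pos']; psi=np.radians(s['orientation'][2]); d=np.array([.4486,-.2037])-p[:2]
print("tool shift mm",1e3*(d@[np.cos(psi),np.sin(psi)]),1e3*(d@[np.sin(psi),-np.cos(psi)]))
E
```

```text
[ 21.5293   7.5599 -35.5261 103.3342   4.7961  70.1571 -65.898 ] [0.5165 0.0596 0.2058] [179.7095  -0.3119  39.463 ] [0.1901 0.148  0.7816]
[([395.1, 274.9], [390, 266, 11, 20, 136])]
[([277.3, 215.7], array([ 0.447 , -0.2048,  0.05  ]))]
tool shift mm -219.78594020850196 160.08226778783694
```

The lever is back at rest: red at (395,275), as at the start. The plug hasn't moved. Next I'll go above it.

Call:
{"op": "move_arm", "data": {
  "series": [
    [72,[-36,27,0],0],
    [72,[-37,27,0],0],
    [72,[-37,27,0],0],
    [72,[-37,27,0],0],
    [72,[-37,26,0],0],
    [72,[-36,26,0],0],
    [72,[0,0,40],0],
    [72,[0,0,40],0],
    [72,[0,0,30],0],
    [72,[0,0,0],0]
  ]
}}

```text
time: 6.4
tool_pos: [0.4422, -0.2025, 0.0866]
orientation: [-179.6, 0.2, 39.5]
ft_force: [-1.5, 0.3, 0.3]
grip_width: 0.0723
gripper_force: 0.0
```

```bash
python3 - <<'E'
from h import *
np.set_printoptions(precision=4,suppress=True)
s=ctrl.observe(); p=s['tool_pos']; print(s['joint_pos'],p,s['orientation'],s['ft_force'])
psi=np.radians(s['orientation'][2]); d=np.array([.4486,-.2037])-p[:2]
print("tool shift mm",1e3*(d@[np.cos(psi),np.sin(psi)]),1e3*(d@[np.sin(psi),-np.cos(psi)]))
a=ctrl.snapshot("top")[230:330,310:450]; b=ctrl.snapshot("scene")[150:300,180:370]
cv2.imwrite("pics/g1.png",np.hstack([cv2.resize(a,(400,286)),cv2.resize(b,(362,286))])[:,:,::-1])
E
```

```text
[ 39.4933  10.1382 -21.7028 114.9546   4.429   56.1882 -34.886 ] [ 0.4422 -0.2025  0.0866] [-179.5531    0.2204   39.5164] [-1.4846  0.3093  0.3149]
tool shift mm 4.152320947361427 5.030439615278574
```

View pics/g1.png

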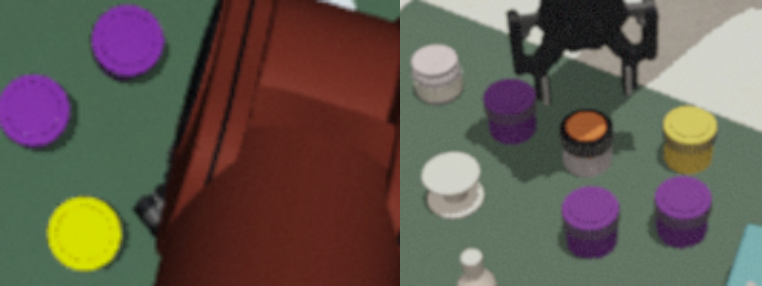

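The scene half shows both fingers above and on either side of the orange plug at crop (587,128), clear of the purple and yellow ones. I'll correct by (+4, +5) mm and go down.

Call:
{"op": "move_arm", "data": {
  "series": [
    [72,[4,5,0],0],
    [72,[0,0,20],0],
    [72,[0,0,20],0],
    [72,[0,0,20],0],
    [72,[0,0,0],0]
  ]
}}

```text
time: 7.0
tool_pos: [0.452, -0.2041, 0.0307]
orientation: [-179.9, 0.0, 39.6]
ft_force: [-0.7, -0.3, 0.1]
grip_width: 0.0722
gripper_force: 0.0
```

Call:
{"op": "move_arm", "data": {
  "series": [
    [72,[-2,-2,4],0],
    [72,[0,0,0],0]
  ]
}}

```text
time: 7.2
tool_pos: [0.4498, -0.2042, 0.0284]
orientation: [179.9, -0.0, 39.6]
ft_force: [-0.3, -0.0, -0.0]
grip_width: 0.0716
gripper_force: 0.0
```

Call:
{"op": "move_arm", "data": {
  "series": [
    [72,[-1,-1,2],0],
    [54,[0,0,0],0],
    [50,[0,0,0],0],
    [45,[0,0,0],0],
    [45,[0,0,0],0],
    [45,[0,0,0],0]
  ],
  "force": 60
}}

```text
time: 7.8
tool_pos: [0.4481, -0.2039, 0.0262]
orientation: [180.0, 0.0, 39.6]
ft_force: [-3.1, 0.6, 7.3]
grip_width: 0.0526
gripper_force: 61.5
```

```bash
python3 - <<'E'
from h import *
np.set_printoptions(precision=4,suppress=True)
s=ctrl.observe(); p=s['tool_pos']; print(p,s['orientation'],s['ft_force'],s['grip_width'],s['gripper_force'])
im=ctrl.snapshot("scene"); print([(c,plane("scene",c,.05)) for c,q in blobs(im,(5,150,80),(24,255,255),(255,200,300,240))[0]])
E
```

```text
[ 0.4481 -0.2039  0.0262] [179.9658   0.0013  39.5696] [-3.051   0.5859  7.315 ] 0.05260307576107088 61.50489807128906
[(array([276.9, 215.8]), array([ 0.4476, -0.2053,  0.05  ]))]
```

Gripped: 52.6 mm opening at 61 N. Next I'll lift and carry it over the socket.

Call:
{"op": "move_arm", "data": {
  "series": [
    [45,[0,0,-10],0],
    [45,[0,0,-30],0],
    [45,[0,0,-40],0],
    [45,[0,0,-40],0],
    [45,[0,0,-40],0],
    [45,[34,-26,0],0],
    [45,[34,-26,0],0],
    [45,[34,-26,0],0],
    [45,[34,-26,0],0],
    [45,[34,-26,0],0]
  ]
}}

```text
time: 8.85
tool_pos: [0.4961, 0.0065, 0.1862]
orientation: [180.0, -0.0, 39.6]
ft_force: [0.7, -0.2, -1.4]
grip_width: 0.0523
gripper_force: 63.1
```

Call:
{"op": "move_arm", "data": {
  "series": [
    [45,[34,-26,0],0],
    [45,[34,-26,0],0],
    [45,[34,-26,0],0],
    [45,[34,-26,0],0],
    [45,[34,-26,0],0],
    [45,[0,0,0],0],
    [45,[0,0,0],0]
  ]
}}

```text
time: 9.55
tool_pos: [0.5439, 0.2146, 0.1856]
orientation: [-180.0, 0.0, 39.7]
ft_force: [-0.3, -0.8, -1.1]
grip_width: 0.0525
gripper_force: 63.1
```

```bash
python3 - <<'E'
from h import *
np.set_printoptions(precision=4,suppress=True)
s=ctrl.observe(); p=s['tool_pos']; print(s['joint_pos'],p,s['orientation'],s['ft_force'],s['grip_width'],s['gripper_force'])
psi=np.radians(s['orientation'][2]); d=np.array([.546,.2155])-p[:2]
print("tool shift mm",1e3*(d@[np.cos(psi),np.sin(psi)]),1e3*(d@[np.sin(psi),-np.cos(psi)]))
a=ctrl.snapshot("top")[150:290,110:290]; b=ctrl.snapshot("scene")[200:400,360:560]
cv2.imwrite("pics/s1.png",np.hstack([cv2.resize(a,(400,311)),cv2.resize(b,(400,400))[:311]])[:,:,::-1])
E
```

```text
[  7.6381  18.0162 -40.3273  95.6805  12.1982  70.8191 -85.6169] [0.5439 0.2146 0.1856] [-179.9636    0.0097   39.7231] [-0.3496 -0.8197 -1.0571] 0.05254142678640776 63.14175367355347
tool shift mm 2.237197966539506 0.6538981469867806
```

View pics/s1.png

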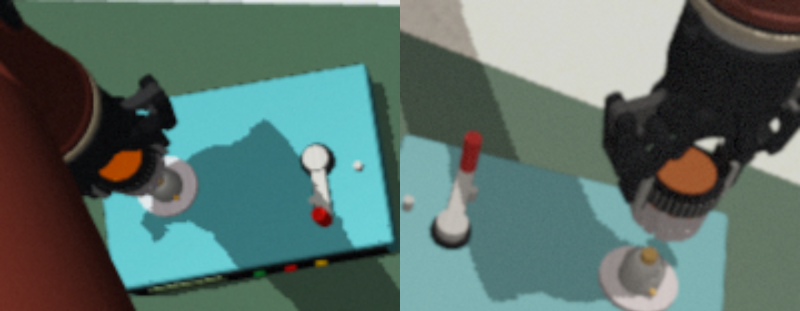

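The plug is held level above the socket. In the scene crop its skirt foot is at (668,225) and the spigot at (645,270). I'll correct the offset and lower it over the taper.

Call:
{"op": "move_arm", "data": {
  "series": [
    [45,[2,0.6,0],0],
    [45,[0,0,25],0],
    [45,[0,0,20],0],
    [45,[0,0,10],0],
    [45,[0,0,0],0],
    [45,[0,0,0],0]
  ]
}}

```text
time: 10.25
tool_pos: [0.5466, 0.2139, 0.1311]
orientation: [180.0, -0.0, 39.5]
ft_force: [-0.9, -0.4, -1.3]
grip_width: 0.0527
gripper_force: 63.1
```

Call:
{"op": "move_arm", "data": {
  "series": [
    [45,[0,0,4],0],
    [45,[0,0,4],0],
    [45,[0,0,0],0]
  ]
}}

```text
time: 10.55
tool_pos: [0.5461, 0.214, 0.1221]
orientation: [-180.0, 0.0, 39.6]
ft_force: [0.6, 0.8, -1.1]
grip_width: 0.0521
gripper_force: 63.1
```

Call:
{"op": "move_arm", "data": {
  "series": [
    [45,[0.8,-1,2],0],
    [45,[0,0,2],0],
    [45,[0,0,2],0],
    [45,[0,0,0],0]
  ]
}}

```text
time: 10.95
tool_pos: [0.546, 0.2153, 0.116]
orientation: [-180.0, 0.0, 39.6]
ft_force: [0.3, 0.0, -1.4]
grip_width: 0.0522
gripper_force: 63.1
```

Call:
{"op": "move_arm", "data": {
  "series": [
    [45,[0,0,2],0],
    [45,[0,0,2],0],
    [45,[0,0,1],0],
    [45,[0,0,0],0]
  ]
}}

```text
time: 11.35
tool_pos: [0.5464, 0.2155, 0.1116]
orientation: [180.0, -0.0, 39.6]
ft_force: [0.3, -0.1, 2.1]
grip_width: 0.0522
gripper_force: 63.2
```

Contact with the pins at TCP z 0.1116, which matches 10 mm above the seat. I'll preload lightly and turn to find the keyways.

Call:
{"op": "move_arm", "data": {
  "series": [
    [45,[0,0,1.5],0],
    [45,[0,0,1.5],0],
    [45,[0,0,0],0.06],
    [45,[0,0,0],0.06],
    [45,[0,0,0],0.06],
    [45,[0,0,0],0.06],
    [45,[0,0,0],0]
  ]
}}

```text
time: 12.05
tool_pos: [0.5468, 0.2163, 0.1104]
orientation: [180.0, -0.1, 25.7]
ft_force: [-3.6, 0.5, 14.8]
grip_width: 0.0528
gripper_force: 64.4
```

Call:
{"op": "move_arm", "data": {
  "series": [
    [45,[0,0,0],0.06],
    [45,[0,0,0],0.06],
    [45,[0,0,0],0.06],
    [45,[0,0,0],0.06],
    [45,[0,0,0],0.06],
    [45,[0,0,0],0]
  ]
}}

```text
time: 12.65
tool_pos: [0.5466, 0.2157, 0.1105]
orientation: [180.0, -0.1, 8.5]
ft_force: [-5.9, -4.3, 19.9]
grip_width: 0.0527
gripper_force: 64.8
```

Call:
{"op": "move_arm", "data": {
  "series": [
    [45,[0,0,0],0.06],
    [45,[0,0,0],0.06],
    [45,[0,0,0],0.06],
    [45,[0,0,0],0.06],
    [45,[0,0,0],0.06],
    [45,[0,0,0],0]
  ]
}}

```text
time: 13.25
tool_pos: [0.5461, 0.2156, 0.1105]
orientation: [180.0, -0.0, -8.7]
ft_force: [-9.2, -4.4, 22.4]
grip_width: 0.0526
gripper_force: 65.0
```

Call:
{"op": "move_arm", "data": {
  "series": [
    [45,[-1,0.7,-1],0],
    [45,[0,0,0],0.06],
    [45,[0,0,0],0.06],
    [45,[0,0,0],0.06],
    [45,[0,0,0],0.06],
    [45,[0,0,0],0.06],
    [45,[0,0,0],0]
  ]
}}

```text
time: 13.95
tool_pos: [0.5446, 0.2159, 0.1093]
orientation: [-180.0, 0.0, -25.7]
ft_force: [-1.7, 3.2, -1.5]
grip_width: 0.0526
gripper_force: 63.1
```

The contact force vanished and z fell below the pin-top level, so the keyways have dropped over the pins. Now I'll push down.

Call:
{"op": "move_arm", "data": {
  "series": [
    [45,[0,0,2],0],
    [45,[0,0,2],0],
    [45,[0,0,0],0]
  ]
}}

```text
time: 14.25
tool_pos: [0.5448, 0.2158, 0.1054]
orientation: [-179.9, 0.0, -25.6]
ft_force: [-1.9, 4.7, 4.5]
grip_width: 0.0524
gripper_force: 63.3
```

Call:
{"op": "move_arm", "data": {
  "series": [
    [45,[0,0,2],0],
    [45,[0,0,2],0],
    [45,[0,0,0],0]
  ]
}}

```text
time: 14.55
tool_pos: [0.5447, 0.2159, 0.1024]
orientation: [-180.0, 0.0, -25.6]
ft_force: [-7.4, 3.1, 11.7]
grip_width: 0.0525
gripper_force: 64.5
```

Call:
{"op": "move_arm", "data": {
  "series": [
    [45,[0,0,2],0],
    [45,[0,0,0],0],
    [45,[0,0,0],0]
  ]
}}

```text
time: 14.85
tool_pos: [0.5447, 0.216, 0.1022]
orientation: [-180.0, -0.0, -25.6]
ft_force: [-15.6, -1.3, 28.9]
grip_width: 0.0529
gripper_force: 66.0
```

Call:
{"op": "move_arm", "data": {
  "series": [
    [45,[0,0,2],0],
    [45,[0,0,0],0],
    [45,[0,0,0],0]
  ],
  "force": 80
}}

```text
time: 15.15
tool_pos: [0.5446, 0.2161, 0.1021]
orientation: [-180.0, -0.1, -25.6]
ft_force: [-23.1, -4.4, 47.8]
grip_width: 0.0525
gripper_force: 76.9
```

```bash
python3 - <<'E'
from h import *
s=ctrl.observe(); print(s['time'],s['tool_pos'],s['orientation'],s['ft_force'])
a=ctrl.snapshot("top")[170:290,120:280]; b=ctrl.snapshot("scene")
C=np.hstack([cv2.resize(a,(400,300)),cv2.resize(b[250:400,380:580],(400,300))]); D=cv2.resize(b,(400,300))
cv2.imwrite("pics/e1.png",np.vstack([C,np.hstack([D,cv2.resize(b[285:365,430:530],(400,300))])])[:,:,::-1])
E
```

```text
15.15 [0.54462636 0.21607509 0.1020512 ] [-1.79979462e+02 -5.95098230e-02 -2.56289875e+01] [-23.10495309  -4.38907461  47.75753157]
```

View pics/e1.png

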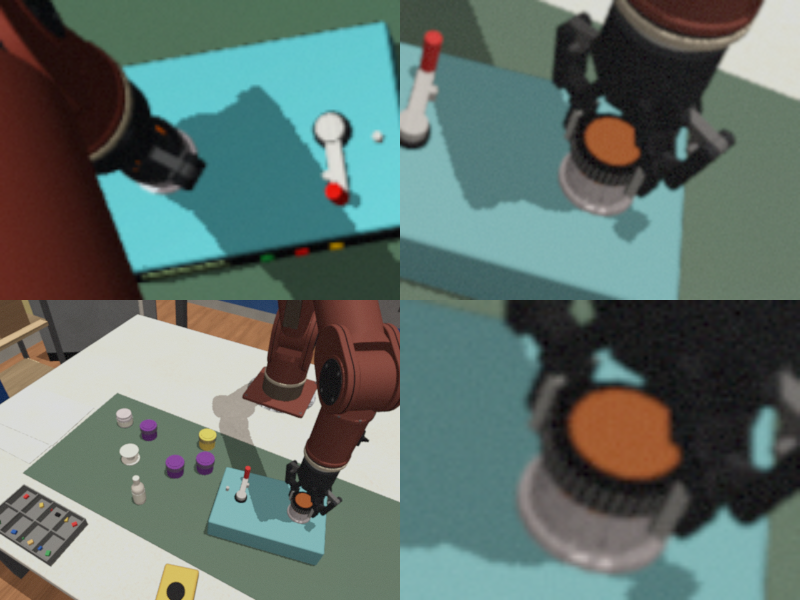

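The plug sits on the flange in the lower-right crop: the skirt foot meets the seat ring at about (590,560). TCP z stalls at 0.1021–0.1022, against an expected home of 0.1022. The lever is at rest and the bystanders stand untouched. I'll ease the push to a moderate hold.

Call:
{"op": "move_arm", "data": {
  "series": [
    [45,[-1,0.5,-1.5],0],
    [45,[0,0,0],0],
    [45,[0,0,0],0],
    [45,[0,0,0],0],
    [45,[0,0,0],0]
  ]
}}

```text
time: 15.75
tool_pos: [0.5445, 0.216, 0.1022]
orientation: [-179.9, -0.1, -25.6]
ft_force: [-12.7, -0.1, 30.5]
grip_width: 0.0522
gripper_force: 80.9
```

Call:
{"op": "move_arm", "data": {
  "series": [
    [45,[0,0,0],0],
    [45,[0,0,0],0],
    [45,[0,0,0],0],
    [45,[0,0,0],0],
    [45,[0,0,0],0],
    [45,[0,0,0],0],
    [45,[0,0,0],0],
    [45,[0,0,0],0]
  ]
}}

```text
time: 16.55
tool_pos: [0.5445, 0.2161, 0.1022]
orientation: [-179.9, -0.1, -25.6]
ft_force: [-12.8, 0.1, 30.2]
grip_width: 0.0521
gripper_force: 80.9
```

The hold is steady at home height with about 30 N down and no slip.

```bash
python3 -c "
from bench import ctrl
print(ctrl.sign_off())"
```

```text
the job is handed in; nothing more can be done
None
```

I swung the lever to its stop and it sprang back, then keyed the plug over the pins and pushed it home on its seat. I signed off at about 16.6 s with the arm still holding it down at about 30 N, and the tin, spool and flux bottle were left where they stood.

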